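# Clear and sort the desk by the blood-gas analyser

### The job

Clear up in front of the analyser after the morning's samples: lay the two used syringes flat on the floor of the steel kidney dish, not one on the other, stand the two control vials upright in the white tray, one in each compartment, and lay the unopened carton flat in the free part of the green basket with the rest of the stock. Put everything down rather than dropping it, do not tip the vials on the way, and leave the steel cup and the handheld meter where they are.

Things in the scene. Friction and masses are not known exactly. Their poses are not given: they have to be found in the camera images.
- syringe_large: Used sample syringe lying on its side, the larger of two: white barrel 16 mm in diameter, 120 mm long over all. Origin: middle of its length, on its underside (8 mm below its axis). x runs along the syringe towards the grey tip cap (10 mm thick), z up; the flat finger flange, 28 mm across y and 16 mm high, is at x = -42 mm, and the plunger end behind it. The smooth barrel runs from x = -42 to +40 mm; about 22 g. It lies flat on barrel and flange and does not roll.
- syringe_small: Used sample syringe, the smaller: white barrel 11 mm in diameter, 90 mm long over all. Origin: middle of its length, on its underside (5.5 mm below its axis). x along the syringe towards the grey tip cap (8 mm thick), z up; finger flange 21 mm across y and 11 mm high at x = -32 mm; barrel from x = -32 to +25 mm; about 15 g. Lies flat, does not roll.
- vial_tall: Control vial, the taller: upright amber glass bottle with paper label and aluminium cap, 32 mm in diameter up to 43 mm height, narrowing to a 26 mm cap, 64 mm high in all; 60 g. Origin: centre of its base, z up.
- vial_short: Control vial, the shorter: the same make, 25 mm in diameter up to 31 mm height, narrowing to a 21 mm cap, 46 mm high in all; 35 g. Origin: centre of its base, z up.
- carton: Unopened carton of test cartridges: closed off-white card box with a grey-blue band, lying flat, 70 mm along x, 40 mm along y, 28 mm high; 45 g. Origin: centre of its underside.
- kidney_dish: Stainless steel kidney-shaped dish for used syringes, empty, does not slide: 230 mm long along y, 130 mm wide along x, walls 3 mm thick and 35 mm high, rim rounded to 38 mm. Origin: under its middle, on the desk. The flat floor is 3 mm above that. Its hollow (concave) side faces -x and bites in about 22 mm at the middle: there the inside runs from x = -40 to +62 mm; at y = +-60 mm from about x = -50 to +55 mm.
- basket: Green perforated plastic basket for unopened stock, does not slide: 180 mm along y, 125 mm along x, walls 3 mm thick, 45 mm high (rim to 48 mm), floor 3 mm thick. Origin: under its middle, on the desk. Two cartons like the loose one already stand fixed in it on edge at its +y end, 44 mm high over the desk, filling y = +28 to +86 mm; the free space is y = -87 to +28 mm, x = -59 to +59 mm.
- vial_tray: Low white plastic tray with two equal compartments for the control vials, empty, does not slide: 161 mm along y, 82 mm along x, walls 3 mm thick and 15 mm high, floor 3 mm thick. Origin: under its middle, on the desk. One divider at y = 0; each compartment is 76 mm square inside, with centres at y = +39.5 and -39.5 mm.
- steel_cup: Bystander: small round stainless steel cup, open, 58 mm across the rim, 34 mm high, loose. Origin: centre of its base. Not to be moved.
- meter: Bystander: handheld glucose meter, white with a grey screen, 90 mm along x, 50 mm along y, 18 mm high, loose. Origin: centre of its underside. Not to be moved.

How it is judged:
By the outcome, as a careful person would: the job done as asked, in the order asked, and still so for the second after the job is handed in, with the robot touching nothing.
It also fails if it takes over 141 s, if anything falls off the work surface, if the arm or the gripper's body presses on something with over 40 N, if the wrist force passes 120 N, or if a joint passes its speed limit or range.

### The arm

A 6-joint arm with a two-finger parallel gripper is mounted at the origin on the work surface. World frame = base frame: x ahead of the robot, y to its left, z up, the work surface at z = 0. Lengths are in m, angles in degrees, forces in N, time in s.
With the tool pointing down it reaches from about 0.35 to 0.875 m from the base axis. Payload 4.2 kg.
Tool frame: the origin (TCP) lies on the centre line of the jaws, within the pads' length; the fingertips stand tip_reach ahead of it and the grasp point (between the pads) is the TCP (tip_reach is the distance from the TCP to the fingertips, in m); z points along the fingers, y is the line along which they close (so a half turn about z gives the same grasp; the last joint's range is limited). The gripper opens to 87 mm and grips with 3 to 60 N. Pads are 19 mm wide; open, the fingers measure 117 mm over their backs; the gripper's body (75 mm by 190 mm) begins 51 mm behind the grasp point.
Start: joints at [82.311, 22.042, 0.453, 0, -68.411, -14.817], TCP at [0.239, 0.577, 0.242] pointing down, gripper open.
Joint ranges: [-179.83, 179.83], [-69.29, 118.12], [-61.27, 80.66], [-181.25, 117.63], [-171.15, -9.14], [-177.46, 177.46]. Speed limits (degrees/s): [159.86, 159.86, 180, 180, 180, 180].

### API

Orientations are given as a 3x3 rotation matrix whose columns are the frame's x, y, z axes.
In Python, from station import sense, capture, finish_job, tip_reach gives the robot as it stands.
- The arm moves only by the tool arm_command, never from a script. Its argument "deltas" is a list of rows, each a list of 7 numbers: the turn, a rotation vector about the tool's x, y, z in rad, then the shift along the tool's x, y, z in cm, then the closure, from -1 (fully open) to 1 (shut), so that 0 is half open. In form: [[rx, ry, rz, dx, dy, dz, hand], ...]. A call has 1 to 8 rows; each row is the pose to reach, as a shift and turn from the pose commanded when the call began, along the tool's axes at that moment; what a row does not reach only later rows make up. A row lasts 1/12 s, in which the tool goes at most 41.7 mm and 7.16 degrees, less where a joint would pass 70% of its speed; a pose out of reach is approached as far as the arm can. A call with a gripper value outside its range is refused whole. The fingers move at their own pace and stop on an object; the grip force is fixed at half the most. Time passes only in rows, so rows that repeat a pose let the fingers close. It gives the time, the measured TCP pose, the force, the opening and the grip force at its end, in the units of the state.
- sense(): the state, without advancing time (a new reading comes with each control period).
- capture(name): name is "side" or "top"; returns a dict with "pixels" (384x512x3 uint8, blue, green, red), "fovy" (degrees; the focal length in pixels is half the picture's height over the tangent of half this angle, whatever the lens; pixels are square), "cx", "cy" (the principal point, pixels), "k1" (the pictures are not rectified: a ray, as slopes to the right and down, at radius r is drawn at 1 + k1 r^2 times it, then the intrinsics apply), "rvec" (rotation vector, rad) and "tvec" (3), from world to camera coordinates, as OpenCV has them. Camera axes: x right, y down, z forward; pixel columns grow to the right and rows downward; lengths in m; the calibration is good to about 2 mm. A picture is of the moment at which its call begins. There is no depth.
- finish_job(): hands the job in; it is judged then, once.
The state is a dict: "time_s": time; "joints": joint angles; "joint_velocities": joint speeds; "effort": joint torques, N m; "tcp_pos": TCP position; "ee_rot": TCP orientation; "wrist_force": force on the tool from outside, world axes, zero at the start; "moment": the same for the moment, N m; "gripper_width": opening from 0.0 (shut) to 1.0 (fully open); "gripper_force": force on a finger pad.
Only numpy, scipy, OpenCV 4.12 (cv2) and the standard library are available. Lean on these libraries where they do the work, as an engineer would, in place of code of your own. Each camera call takes 0.05 s, during which the arm holds its last target. There are 200 camera calls.

## Working session

There is one attempt and no reset: what is moved stays moved. The work goes in short steps, Python scripts to look and compute and a tool call to move; the robot and the scene stay as the last step left them, time stands still between calls to the robot, and variables do not carry over. Pictures are saved under pics/ and viewed, at most 14 in all, crops included, and the job is handed in when it is done.

Besides the shell and the picture viewer there is one more tool, called in YAML: its name, and indented under it one key for each argument. arm_command: Moves the arm, as the interface text tells. Its arguments: {"type":"object","properties":{"deltas":{"type":"array"}},"required":["deltas"]}

```bash
ls; mkdir -p pics; cat > h.py <<'E'
import cv2,numpy as np
from station import sense,capture,finish_job,tip_reach
def cam(n):
    c=capture(n);h=c["pixels"].shape[0];f=h/2/np.tan(np.radians(c["fovy"])/2)
    c["f"]=f;c["R"]=cv2.Rodrigues(np.array(c["rvec"],float))[0];c["t"]=np.array(c["tvec"],float).ravel()
    c["K"]=np.array([[f,0,c["cx"]],[0,f,c["cy"]],[0,0,1]]);c["D"]=np.array([c["k1"],0,0,0,0.]);return c
def ray(c,uv):
    p=cv2.undistortPoints(np.array(uv,float).reshape(-1,1,2),c["K"],c["D"]).reshape(-1,2)
    d=np.c_[p,np.ones(len(p))]@c["R"];return -c["R"].T@c["t"],d
def onplane(c,uv,z):
    o,d=ray(c,uv);return o+d*((z-o[2])/d[:,2])[:,None]
def proj(c,P):
    return cv2.projectPoints(np.array(P,float).reshape(-1,3),c["R"],c["t"],c["K"],c["D"])[0].reshape(-1,2)
E
python3 - <<'E'
from h import *
print(tip_reach,sense())
for n in("top","side"):
    c=cam(n);cv2.imwrite(f"pics/{n}0.png",cv2.resize(c["pixels"],(800,600),interpolation=cv2.INTER_CUBIC))
    print(n,c["fovy"],c["cx"],c["cy"],c["k1"],-c["R"].T@c["t"])
E
```

```text
pics
0.019 {'time_s': 0.0, 'joints': array([ 8.23115338e+01,  2.20911810e+01,  3.82236897e-01, -2.94190124e-02,
       -6.84119476e+01, -1.48178162e+01]), 'joint_velocities': array([ 0.08982439, -0.07167597,  0.04005764, -0.01811007,  0.02655625,
        0.03012201]), 'effort': array([ 1.05607724e-03, -3.90665460e+01,  1.87407196e+01,  4.22014207e+00,
        1.09342372e-02, -1.97127492e-04]), 'tcp_pos': array([0.2389938 , 0.57690754, 0.24047081]), 'ee_rot': array([[ 9.23765072e-01, -3.82958902e-01, -7.55426893e-04],
       [-3.82959639e-01, -9.23762851e-01, -2.02706686e-03],
       [ 7.84479987e-05,  2.16183157e-03, -9.99997660e-01]]), 'wrist_force': array([-0.4926951 ,  0.52474162,  0.49255985]), 'moment': array([-0.023942  , -0.00800677,  0.00215967]), 'gripper_force': 0.0, 'gripper_width': 1.0003696143084717}
top 47.35894094857359 262.83743170166673 186.67020676520315 0.04846140553102305 [ 0.35391411 -0.00119419  1.03720164]
side 56.29635633074625 258.90391552659355 195.64770185560133 -0.07006276570993898 [ 0.16761028 -0.62389844  0.52287192]
```

View pics/top0.png

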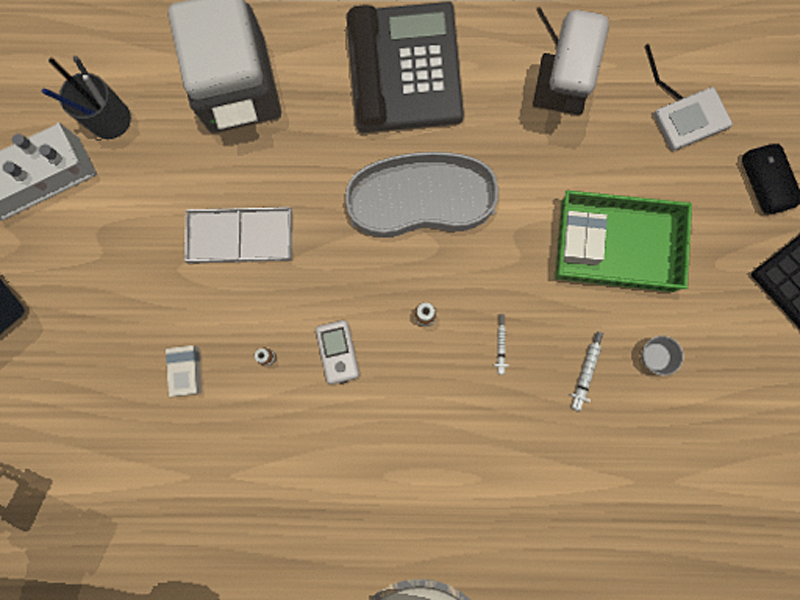

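View pics/side0.png

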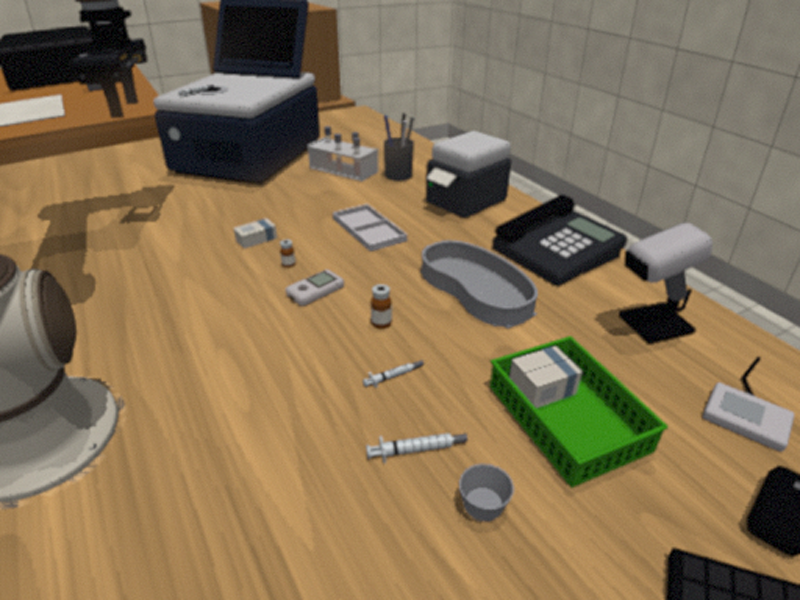

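The top picture (800x600) shows: tray (238,235), dish (422,193), basket (625,240), carton (183,371), short vial (264,356), meter (337,352), tall vial (425,314), small syringe (501,343), large syringe (588,371), and cup (661,356). The side view confirms that all of them are clear of each other and both vials are upright.

```bash
python3 - <<'E'
from h import *
c=cam("top");im=c["pixels"];hsv=cv2.cvtColor(im,cv2.COLOR_BGR2HSV)
S=512/800
low=((hsv[...,1]<70)&(hsv[...,2]>70)).astype(np.uint8)
green=((hsv[...,0]>45)&(hsv[...,0]<75)&(hsv[...,1]>120)).astype(np.uint8)
def comp(m,box):
    x0,y0,x1,y1=[int(v*S) for v in box];k=np.zeros_like(m);k[y0:y1,x0:x1]=m[y0:y1,x0:x1]
    ys,xs=np.nonzero(k);return np.c_[xs,ys].astype(float)
for n,m,b,z in [("syrL",low,(560,322,612,420),.008),("syrS",low,(485,305,520,380),.0055),("tallcap",low,(408,295,445,330),.064),("shortcap",low,(250,342,280,370),.046),
  ("carton",low,(155,340,210,402),.028),("tray",low,(175,200,300,270),.015),("dish",low,(335,145,505,242),.038),("basket",green,(545,180,700,300),.048),("meter",low,(305,312,365,390),.018),("cup",low,(628,330,690,382),.034)]:
    p=comp(m,b);P=onplane(c,p,z)[:,:2]
    (cx,cy),(w,h),a=cv2.minAreaRect(P.astype(np.float32)*1000)
    box=cv2.boxPoints(((cx,cy),(w,h),a));e=box[1]-box[0];e2=box[2]-box[1];L=e if np.hypot(*e)>np.hypot(*e2) else e2
    print(n,len(p),"cen",(P.mean(0)*1000).round(1),"rect",round(cx,1),round(cy,1),"size",sorted([round(w,1),round(h,1)]),"long ang",round(np.degrees(np.arctan2(L[1],L[0]))%180,1))
    if n.startswith("syr"):
        q=P*1000;u=np.linalg.svd(q-q.mean(0),full_matrices=False)[2][0];u*=np.sign(u[0]);s=(q-q.mean(0))@u
        print("  axis",np.degrees(np.arctan2(u[1],u[0])).round(1),"ends",(q.mean(0)+s.min()*u).round(1),(q.mean(0)+s.max()*u).round(1))
cv2.imwrite("pics/m.png",cv2.resize(np.where((low|green)[...,None]>0,im,0)[80:280],(800,312),interpolation=cv2.INTER_NEAREST))
E
```

```text
syrL 358 cen [ 402.5 -246.1] rect 407.6 -244.9 size [28.4, 122.1] long ang 166.1
  axis -19.3 ends [ 349.1 -227.4] [ 464.9 -267.9]
syrS 176 cen [ 442.2 -120.8] rect 444.9 -117.7 size [20.9, 89.4] long ang 4.1
  axis -1.7 ends [ 400.4 -119.5] [ 490.  -122.2]
tallcap 121 cen [482.9  -5.9] rect 482.6 -5.8 size [26.8, 33.9] long ang 0.2
shortcap 87 cen [421.  227.7] rect 420.7 226.6 size [22.5, 27.6] long ang 90.4
carton 656 cen [400.5 348.9] rect 401.3 348.6 size [48.7, 71.5] long ang 7.6
tray 2364 cen [609.4 282.5] rect 609.7 282.9 size [85.2, 163.5] long ang 92.0
dish 4281 cen [668.6   1.5] rect 671.1 1.1 size [128.4, 231.2] long ang 95.3
basket 3527 cen [ 592.7 -312.6] rect 595.2 -296.5 size [135.8, 188.8] long ang 83.8
meter 803 cen [430.  125.2] rect 430.5 125.4 size [50.4, 90.1] long ang 14.5
cup 525 cen [ 428.3 -348.9] rect 428.0 -349.5 size [56.8, 57.6] long ang 87.2
```

View pics/m.png

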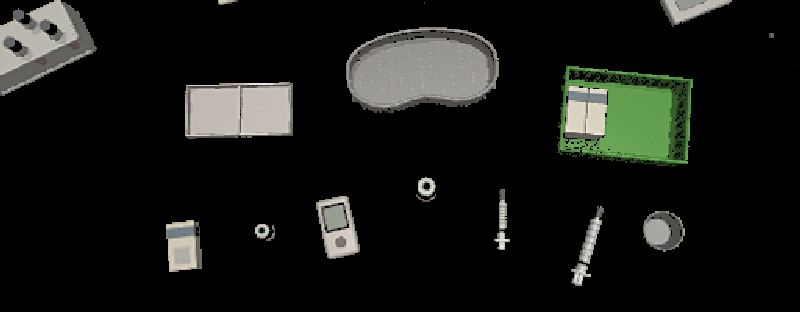

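The mask isolates every object, and the sizes match the sheet: tray 163x85 mm, dish 231x128, cup 57, syringes 122 and 89. I'll refine the axes and basket corners, then move.

```bash
cat >> h.py <<'E'
def go(x,y,z,psi):
    "print turn about tool z (rad) and shift (cm) to reach a tool-down pose with tool x at psi deg"
    s=sense();R=s["ee_rot"];p=s["tcp_pos"];cur=np.degrees(np.arctan2(R[1,0],R[0,0]))
    d=R.T@(np.array([x,y,z])-p)*100;t=(psi-cur+180)%360-180
    print("at",p.round(4),"psi",cur.round(2),"-> rz",round(-np.radians(t),4),"d cm",d.round(2))
E
python3 - <<'E'
from h import *
c=cam("top");S=512/800;im=c["pixels"];hsv=cv2.cvtColor(im,cv2.COLOR_BGR2HSV)
low=((hsv[...,1]<70)&(hsv[...,2]>70)).astype(np.uint8)
for n,b,z in(("L",(560,322,612,420),.008),("S",(485,305,520,380),.0055)):
    x0,y0,x1,y1=[int(v*S) for v in b];ys,xs=np.nonzero(low[y0:y1,x0:x1])
    r=np.unique(ys);m=[xs[ys==k].mean() for k in r];P=onplane(c,np.c_[np.array(m)+x0,r+y0],z)[:,:2]*1000
    v=cv2.fitLine(P.astype(np.float32),cv2.DIST_HUBER,0,.01,.01).ravel();print(n,"angle",np.degrees(np.arctan(v[1]/v[0])).round(1),"mid ends",((P[0]+P[-1])/2).round(1),"len",np.hypot(*(P[0]-P[-1])).round(1))
for n,q,z in(("basket",[(567,192),(691,203),(687,290),(558,280)],.048),("tray",[(185,209),(292,208),(291,261),(187,262)],.015)):
    P=onplane(c,np.array(q)*S,z)[:,:2]*1000;e=P[0]-P[1]+P[3]-P[2];print(n,P.round(0).tolist(),P.mean(0).round(1),"yaw",(np.degrees(np.arctan2(e[1],e[0]))-90).round(1))
go(.5,.15,.24,-17);go(.407,-.247,.12,-17)
E
```

```text
L angle -19.2 mid ends [ 406.9 -249.6] len 121.6
S angle -1.6 mid ends [ 445.2 -120.9] len 89.4
basket [[669.0, -216.0], [652.0, -397.0], [522.0, -384.0], [535.0, -200.0]] [ 594.2 -299.4] yaw -4.8
tray [[649.0, 365.0], [652.0, 201.0], [568.0, 199.0], [565.0, 357.0]] [608.5 280.6] yaw 1.0
at [0.2391 0.5771 0.2409] psi -22.51 -> rz -0.0962 d cm [40.45 29.47  0.13]
at [0.2391 0.5771 0.2409] psi -22.51 -> rz -0.0962 d cm [47.06 69.69 12.19]
```

arm_command:
  deltas:
    - [0,0,-0.05,5,3,0,-1]
    - [0,0,-0.058,10,7,0,-1]
    - [0,0,-0.058,15,10.5,0,-1]
    - [0,0,-0.058,20,14,0,-0.2]
    - [0,0,-0.058,24,18,0,0.08]
    - [0,0,-0.058,28,22,0,0.08]
    - [0,0,-0.058,32,26,0,0.08]
    - [0,0,-0.058,36,29.5,0,0.08]

```text
time_s: 0.87
tcp_pos: [0.4025, 0.2854, 0.2416]
ee_rot: [[0.945, -0.328, -0.0], [-0.328, -0.945, 0.0], [-0.0, -0.0, -1.0]]
wrist_force: [1.3, 0.8, -0.1]
gripper_width: 0.704
gripper_force: 0.0
```

```bash
python3 -c "
from h import *
go(.407,-.248,.1,-19.2)"
```

```text
at [0.4025 0.2854 0.2416] psi -19.16 -> rz 0.0007 d cm [17.94 50.24 14.15]
```

arm_command:
  deltas:
    - [0,0,0,1.4,3.9,0.5,0.08]
    - [0,0,0,2.8,7.8,1,0.08]
    - [0,0,0,4.2,11.7,1.5,0.08]
    - [0,0,0,5.6,15.6,2,0.08]
    - [0,0,0,7,19.5,2.5,0.08]
    - [0,0,0,8.4,23.4,3,0.08]
    - [0,0,0,9.8,27.2,3.5,0.08]
    - [0,0,0,11,31,4,0.08]

```text
time_s: 1.53
tcp_pos: [0.4038, -0.0434, 0.2017]
ee_rot: [[0.945, -0.328, 0.001], [-0.328, -0.945, 0.0], [0.001, -0.001, -1.0]]
wrist_force: [0.8, 0.5, 0.2]
gripper_width: 0.46
gripper_force: 0.0
```

```bash
python3 -c "
from h import *
go(.407,-.248,.1,-19.2)"
```

```text
at [ 0.4038 -0.0434  0.2017] psi -19.15 -> rz 0.0008 d cm [ 7.01 19.23 10.16]
```

arm_command:
  deltas:
    - [0,0,0,1.4,3.8,1,0.08]
    - [0,0,0,2.8,7.6,2.5,0.08]
    - [0,0,0,4.2,11.4,4.5,0.08]
    - [0,0,0,5.6,15.2,6.5,0.08]
    - [0,0,0,6.6,18,8.5,0.08]
    - [0,0,0,7,19.2,10.2,0.08]
    - [0,0,0,7,19.2,10.2,0.08]
    - [0,0,0,7,19.2,10.2,0.08]

```text
time_s: 2.2
tcp_pos: [0.4063, -0.2464, 0.0985]
ee_rot: [[0.944, -0.331, -0.003], [-0.331, -0.944, 0.001], [-0.003, 0.0, -1.0]]
wrist_force: [-0.2, 0.3, 0.7]
gripper_width: 0.456
gripper_force: 0.0
```

```bash
python3 -c "
from h import *
go(.407,-.248,.0205,-19.2)
a=cam('side')
uv=[proj(a,p)[0] for p in ([.407,-.248,.01],)];u,v=map(int,uv[0]);print(u,v)
im=a['pixels'][max(v-90,0):v+60,max(u-100,0):u+100]
cv2.imwrite('pics/s1.png',cv2.resize(im,None,fx=3.5,fy=3.5,interpolation=cv2.INTER_CUBIC))"
```

```text
at [ 0.4063 -0.2464  0.0985] psi -19.31 -> rz -0.002 d cm [0.15 0.12 7.8 ]
267 283
```

View pics/s1.png

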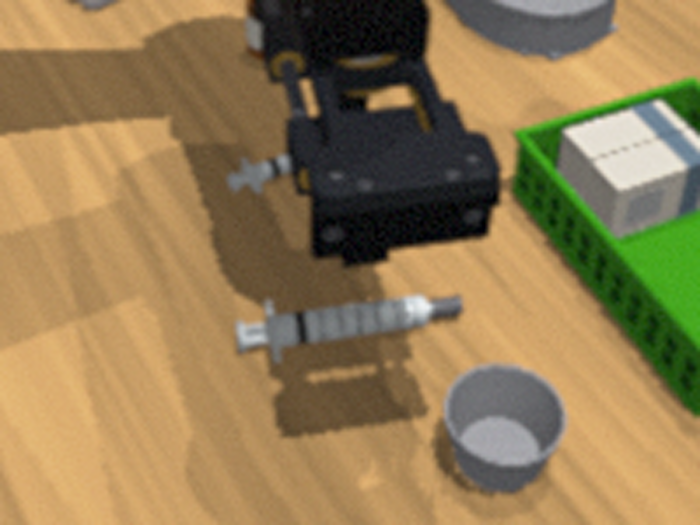

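The crop shows the fingers above the barrel. The syringe's middle is at about (350,322) and I predicted (350,315). I'll descend and grip.

arm_command:
  deltas:
    - [0,0,0,0.1,0.1,2.5,0.08]
    - [0,0,0,0.15,0.12,5,0.08]
    - [0,0,0,0.15,0.12,6.5,0.08]
    - [0,0,0,0.15,0.12,7.4,0.08]
    - [0,0,0,0.15,0.12,7.8,0.08]
    - [0,0,0,0.15,0.12,7.8,0.08]
    - [0,0,0,0.15,0.12,7.8,0.3]
    - [0,0,0,0.15,0.12,7.8,0.5]

```text
time_s: 2.92
tcp_pos: [0.4093, -0.2474, 0.0228]
ee_rot: [[0.945, -0.328, 0.003], [-0.328, -0.945, -0.001], [0.003, -0.0, -1.0]]
wrist_force: [-0.2, 0.0, -0.4]
gripper_width: 0.378
gripper_force: 0.0
```

arm_command:
  deltas:
    - [0,0,0,0,0,0,1]
    - [0,0,0,0,0,0,1]
    - [0,0,0,0,0,0,1]
    - [0,0,0,0,0,0,1]
    - [0,0,0,0,0,0,1]
    - [0,0,0,0,0,0,1]

```text
time_s: 3.42
tcp_pos: [0.4086, -0.2476, 0.022]
ee_rot: [[0.945, -0.328, 0.001], [-0.328, -0.945, -0.0], [0.001, 0.0, -1.0]]
wrist_force: [-0.4, 1.4, 5.2]
gripper_width: 0.169
gripper_force: 30.0
```

arm_command:
  deltas:
    - [0,0,0,0,0,-0.3,1]
    - [0,0,0,0,0,-1,1]
    - [0,0,0,0,0,-3,1]
    - [0,0,0,0,0,-6,1]
    - [0,0,0,0,0,-9,1]
    - [0,0,0,0,0,-11,1]
    - [0,0,0,0,0,-12,1]
    - [0,0,0,0,0,-12,1]

```text
time_s: 4.08
tcp_pos: [0.4097, -0.2479, 0.1445]
ee_rot: [[0.945, -0.328, 0.006], [-0.328, -0.945, -0.002], [0.006, -0.0, -1.0]]
wrist_force: [0.6, 0.5, -1.1]
gripper_width: 0.174
gripper_force: 30.0
```

```bash
python3 -c "
from h import *
go(.697,.0285,.13,-84.7);print(sense()['gripper_width'])"
```

```text
at [ 0.4097 -0.2479  0.1445] psi -19.16 -> rz 1.1439 d cm [ 18.06 -35.54   1.58]
0.17352203884888218
```

arm_command:
  deltas:
    - [0,0,0.06,0.8,-1.6,0,1]
    - [0,0,0.16,2.2,-4.5,0,1]
    - [0,0,0.26,3.9,-8,0,1]
    - [0,0,0.37,5.6,-11.5,0,1]
    - [0,0,0.48,7.3,-15,0,1]
    - [0,0,0.6,9,-18.3,0,1]
    - [0,0,0.7,10.8,-21.6,0,1]
    - [0,0,0.8,12.4,-24.8,0,1]

```text
time_s: 4.75
tcp_pos: [0.6074, -0.0524, 0.1401]
ee_rot: [[0.418, -0.908, -0.002], [-0.908, -0.418, -0.0], [-0.001, 0.002, -1.0]]
wrist_force: [0.5, -0.2, -0.3]
gripper_width: 0.175
gripper_force: 30.0
```

```bash
python3 -c "
from h import *
go(.697,.0285,.1,-84.7)"
```

```text
at [ 0.6074 -0.0524  0.1401] psi -65.29 -> rz 0.3387 d cm [ -3.6  -11.54   3.99]
```

arm_command:
  deltas:
    - [0,0,0.1,-1,-3,0.5,1]
    - [0,0,0.2,-2,-6,1,1]
    - [0,0,0.29,-2.8,-9,2,1]
    - [0,0,0.33,-3.4,-11,3,1]
    - [0,0,0.339,-3.6,-11.5,3.8,1]
    - [0,0,0.339,-3.6,-11.5,4,1]
    - [0,0,0.339,-3.6,-11.5,4,1]
    - [0,0,0.339,-3.6,-11.5,4,1]

```text
time_s: 5.42
tcp_pos: [0.6949, 0.0263, 0.1013]
ee_rot: [[0.097, -0.995, -0.002], [-0.995, -0.097, -0.0], [0.0, 0.002, -1.0]]
wrist_force: [0.6, 0.8, -0.5]
gripper_width: 0.175
gripper_force: 30.0
```

```bash
python3 -c "
from h import *
go(.697,.0285,.0255,-84.7)
a=cam('side');u,v=map(int,proj(a,[.69,.0,.04])[0])
im=a['pixels'][max(v-90,0):v+60,max(u-100,0):u+100]
cv2.imwrite('pics/s2.png',cv2.resize(im,None,fx=3.5,fy=3.5,interpolation=cv2.INTER_CUBIC))"
```

```text
at [0.6949 0.0263 0.1013] psi -84.46 -> rz 0.0042 d cm [-0.2  -0.25  7.58]
```

View pics/s2.png

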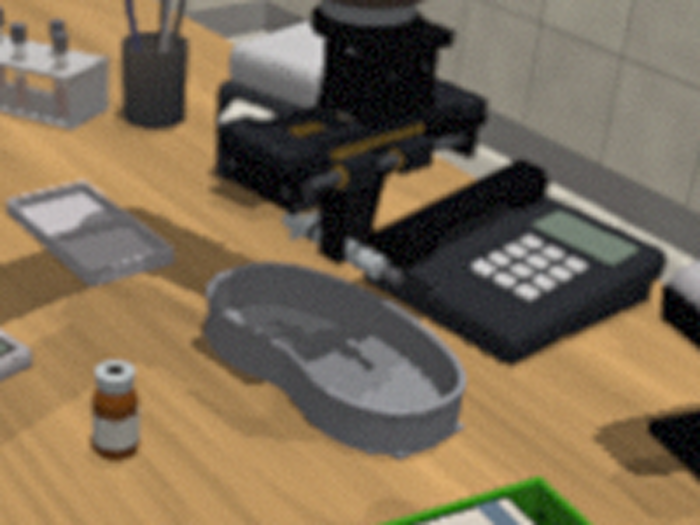

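The crop shows the syringe held level above the dish, with the phone's handset close behind. I'll put this syringe further toward -y so the gripper body stays clear of the handset.

arm_command:
  deltas:
    - [0,0,0,2,0,0,1]
    - [0,0,0,4.5,0,0,1]
    - [0,0,0,5.7,0,1,1]
    - [0,0,0,5.75,0,2.5,1]
    - [0,0,0,5.75,0,4,1]
    - [0,0,0,5.75,0,5,1]
    - [0,0,0,5.75,0,5,1]
    - [0,0,0,5.75,0,5,1]

```text
time_s: 6.13
tcp_pos: [0.7011, -0.0303, 0.0512]
ee_rot: [[0.097, -0.995, -0.001], [-0.995, -0.097, -0.0], [0.0, 0.001, -1.0]]
wrist_force: [-0.4, -0.7, -0.0]
gripper_width: 0.169
gripper_force: 30.0
```

```bash
python3 -c "
from h import *
go(.689,-.032,.0255,-84.7)"
```

```text
at [ 0.7011 -0.0303  0.0512] psi -84.44 -> rz 0.0045 d cm [0.05 1.22 2.57]
```

arm_command:
  deltas:
    - [0,0,0,0,0.6,0.3,1]
    - [0,0,0,0.05,1.2,0.8,1]
    - [0,0,0,0.05,1.2,1.4,1]
    - [0,0,0,0.05,1.2,1.9,1]
    - [0,0,0,0.05,1.2,2.3,1]
    - [0,0,0,0.05,1.2,2.5,1]
    - [0,0,0,0.05,1.2,2.55,1]
    - [0,0,0,0.05,1.2,2.55,1]

```text
time_s: 6.8
tcp_pos: [0.6896, -0.0316, 0.0258]
ee_rot: [[0.097, -0.995, -0.0], [-0.995, -0.097, -0.0], [0.0, 0.0, -1.0]]
wrist_force: [-0.3, -1.1, -0.7]
gripper_width: 0.172
gripper_force: 30.0
```

```bash
python3 -c "
from h import *
go(.689,-.032,.025,-84.7);print(sense()['wrist_force'])"
```

```text
at [ 0.6896 -0.0316  0.0258] psi -84.44 -> rz 0.0046 d cm [0.03 0.07 0.08]
[-0.25790283 -1.10339383 -0.72261651]
```

arm_command:
  deltas:
    - [0,0,0,0,0,0.05,1]
    - [0,0,0,0,0,0.1,1]
    - [0,0,0,0,0,0.1,1]
    - [0,0,0,0,0,0.1,0.5]
    - [0,0,0,0,0,0.1,0.36]
    - [0,0,0,0,0,0.1,0.36]
    - [0,0,0,0,0,0.1,0.36]
    - [0,0,0,0,0,0.1,0.36]

```text
time_s: 7.47
tcp_pos: [0.6896, -0.0316, 0.0251]
ee_rot: [[0.097, -0.995, 0.0], [-0.995, -0.097, 0.0], [-0.0, -0.0, -1.0]]
wrist_force: [0.5, 0.4, -0.4]
gripper_width: 0.314
gripper_force: 0.0
```

arm_command:
  deltas:
    - [0,0,0,0,0,-0.5,0.36]
    - [0,0,0,0,0,-2,0.36]
    - [0,0,0,0,0,-5,0.36]
    - [0,0,0,0,0,-8,0.36]
    - [0,0,0,0,0,-10,0.36]
    - [0,0,0,0,0,-10,0.36]

```text
time_s: 7.97
tcp_pos: [0.6929, -0.0316, 0.1319]
ee_rot: [[0.098, -0.995, 0.012], [-0.995, -0.098, 0.0], [0.001, -0.012, -1.0]]
wrist_force: [-0.2, 0.5, 1.3]
gripper_width: 0.318
gripper_force: 0.0
```

```bash
python3 -c "
from h import *
go(.445,-.121,.11,-1.6)"
```

```text
at [ 0.6929 -0.0316  0.1319] psi -84.38 -> rz -1.4447 d cm [ 6.47 25.57  1.9 ]
```

arm_command:
  deltas:
    - [0,0,-0.12,0.8,3.2,0,0.36]
    - [0,0,-0.24,1.6,6.4,0,0.36]
    - [0,0,-0.36,2.4,9.6,0,0.36]
    - [0,0,-0.48,3.2,12.8,0,0.36]
    - [0,0,-0.6,4,16,0,0.36]
    - [0,0,-0.72,4.8,19.2,0,0.36]
    - [0,0,-0.84,5.6,22.4,0,0.36]
    - [0,0,-0.96,6.4,25.4,0,0.36]

```text
time_s: 8.63
tcp_pos: [0.4408, -0.1204, 0.125]
ee_rot: [[0.874, -0.486, -0.0], [-0.486, -0.874, 0.0], [-0.0, 0.0, -1.0]]
wrist_force: [0.1, 0.2, 0.4]
gripper_width: 0.323
gripper_force: 0.0
```

```bash
python3 -c "
from h import *
go(.445,-.121,.06,-1.6)"
```

```text
at [ 0.4408 -0.1204  0.125 ] psi -29.1 -> rz -0.4799 d cm [ 0.4  -0.15  6.5 ]
```

arm_command:
  deltas:
    - [0,0,-0.12,0.2,-0.1,1,0.36]
    - [0,0,-0.24,0.4,-0.15,3,0.36]
    - [0,0,-0.36,0.4,-0.15,5,0.36]
    - [0,0,-0.46,0.4,-0.15,6.2,0.36]
    - [0,0,-0.48,0.4,-0.15,6.5,0.36]
    - [0,0,-0.48,0.4,-0.15,6.5,0.36]
    - [0,0,-0.48,0.4,-0.15,6.5,0.36]
    - [0,0,-0.48,0.4,-0.15,6.5,0.36]

```text
time_s: 9.3
tcp_pos: [0.4479, -0.1205, 0.0609]
ee_rot: [[0.999, -0.035, 0.002], [-0.035, -0.999, 0.0], [0.002, -0.0, -1.0]]
wrist_force: [-0.7, -1.3, 0.3]
gripper_width: 0.325
gripper_force: 0.0
```

```bash
python3 -c "
from h import *
go(.445,-.121,.0205,-1.6)
a=cam('side');u,v=map(int,proj(a,[.445,-.121,.01])[0]);print(u,v)
im=a['pixels'][v-60:v+40,u-70:u+70]
im2=cv2.resize(im,None,fx=3.5,fy=3.5,interpolation=cv2.INTER_CUBIC)
t=cam('top');u,v=map(int,proj(t,[.671,.0,.01])[0])
i3=cv2.resize(t['pixels'][v-50:v+50,u-60:u+60],None,fx=2.5,fy=3.5,interpolation=cv2.INTER_CUBIC)
cv2.imwrite('pics/s3.png',np.hstack([im2,i3]))"
```

```text
at [ 0.4479 -0.1205  0.0609] psi -2.0 -> rz -0.0071 d cm [-0.3   0.06  4.04]
251 236
```

View pics/s3.png

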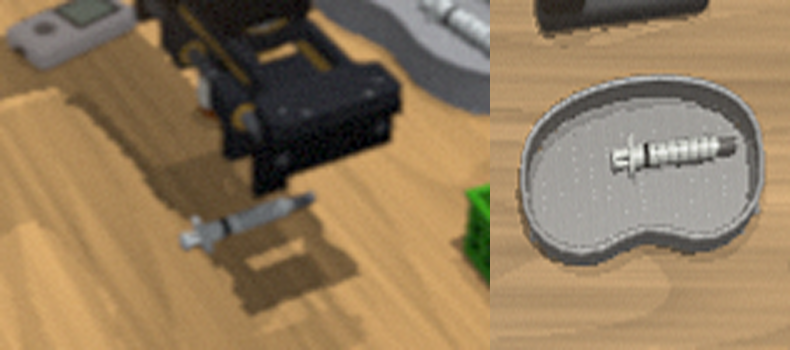

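The large syringe lies flat in the dish, at (675,153) in the crop, and the fingers straddle the small syringe. I'll descend and grip.

arm_command:
  deltas:
    - [0,0,0,-0.15,0.05,1,0.36]
    - [0,0,0,-0.3,0.05,2.2,0.36]
    - [0,0,0,-0.3,0.05,3.2,0.36]
    - [0,0,0,-0.3,0.05,3.8,0.36]
    - [0,0,0,-0.3,0.05,4,0.36]
    - [0,0,0,-0.3,0.05,4,0.36]
    - [0,0,0,-0.3,0.05,4,0.36]

```text
time_s: 9.98
tcp_pos: [0.4446, -0.121, 0.0205]
ee_rot: [[0.999, -0.034, 0.001], [-0.034, -0.999, -0.0], [0.001, -0.0, -1.0]]
wrist_force: [-0.1, -0.0, 0.0]
gripper_width: 0.315
gripper_force: 0.0
```

arm_command:
  deltas:
    - [0,0,0,0,0,0,0.6]
    - [0,0,0,0,0,0,1]
    - [0,0,0,0,0,0,1]
    - [0,0,0,0,0,0,1]
    - [0,0,0,0,0,0,1]

```text
time_s: 10.4
tcp_pos: [0.4444, -0.121, 0.0204]
ee_rot: [[0.999, -0.034, 0.001], [-0.034, -0.999, -0.0], [0.001, -0.0, -1.0]]
wrist_force: [0.3, 0.1, 1.7]
gripper_width: 0.116
gripper_force: 30.0
```

arm_command:
  deltas:
    - [0,0,0,0,0,-0.3,1]
    - [0,0,0,0,0,-1,1]
    - [0,0,0,0,0,-3,1]
    - [0,0,0,0,0,-6,1]
    - [0,0,0,0,0,-9,1]
    - [0,0,0,0,0,-11,1]
    - [0,0,0,0,0,-11,1]
    - [0,0,0,0,0,-11,1]

```text
time_s: 11.07
tcp_pos: [0.4447, -0.1209, 0.1316]
ee_rot: [[0.999, -0.034, 0.004], [-0.034, -0.999, 0.001], [0.004, -0.001, -1.0]]
wrist_force: [-1.4, 0.0, 1.4]
gripper_width: 0.115
gripper_force: 30.0
```

```bash
python3 -c "
from h import *
go(.6525,.0495,.13,-84.7)"
```

```text
at [ 0.4447 -0.1209  0.1316] psi -1.94 -> rz 1.4444 d cm [ 20.19 -17.73   0.24]
```

arm_command:
  deltas:
    - [0,0,0.1,1.4,-1.2,0,1]
    - [0,0,0.22,3,-2.7,0,1]
    - [0,0,0.34,5,-4.5,0,1]
    - [0,0,0.46,7,-6.2,0,1]
    - [0,0,0.58,9,-8,0,1]
    - [0,0,0.7,11,-9.6,0,1]
    - [0,0,0.82,13,-11.4,0,1]
    - [0,0,0.94,15,-13.2,0,1]

```text
time_s: 11.73
tcp_pos: [0.5983, 0.0065, 0.1281]
ee_rot: [[0.557, -0.831, -0.004], [-0.831, -0.557, -0.001], [-0.002, 0.004, -1.0]]
wrist_force: [0.1, 0.2, -0.1]
gripper_width: 0.116
gripper_force: 30.0
```

```bash
python3 -c "
from h import *
go(.6525,.0495,.1,-84.7)"
```

```text
at [0.5983 0.0065 0.1281] psi -56.16 -> rz 0.4982 d cm [-0.55 -6.91  2.79]
```

arm_command:
  deltas:
    - [0,0,0.12,-0.2,-1.5,0,1]
    - [0,0,0.24,-0.4,-3,0.5,1]
    - [0,0,0.36,-0.5,-5,1.5,1]
    - [0,0,0.46,-0.55,-6.4,2.3,1]
    - [0,0,0.498,-0.55,-6.9,2.8,1]
    - [0,0,0.498,-0.55,-6.9,2.8,1]
    - [0,0,0.498,-0.55,-6.9,2.8,1]
    - [0,0,0.498,-0.55,-6.9,2.8,1]

```text
time_s: 12.4
tcp_pos: [0.6518, 0.0488, 0.1014]
ee_rot: [[0.1, -0.995, -0.002], [-0.995, -0.1, -0.001], [0.0, 0.002, -1.0]]
wrist_force: [0.6, 0.6, -0.9]
gripper_width: 0.112
gripper_force: 30.0
```

```bash
python3 -c "
from h import *
go(.6525,.0495,.0238,-84.7)"
```

```text
at [0.6518 0.0488 0.1014] psi -84.29 -> rz 0.0072 d cm [-0.07 -0.1   7.76]
```

arm_command:
  deltas:
    - [0,0,0,0,0,1.5,1]
    - [0,0,0,0,0,3,1]
    - [0,0,0,0,0,4.5,1]
    - [0,0,0,0,0,5.8,1]
    - [0,0,0,0,0,6.7,1]
    - [0,0,0,0,0,7.2,1]
    - [0,0,0,0,0,7.4,1]
    - [0,0,0,0,0,7.4,1]

```text
time_s: 13.07
tcp_pos: [0.6525, 0.049, 0.0282]
ee_rot: [[0.099, -0.995, 0.0], [-0.995, -0.099, -0.0], [0.0, -0.0, -1.0]]
wrist_force: [-0.4, 0.5, -0.0]
gripper_width: 0.114
gripper_force: 30.0
```

```bash
python3 -c "
from h import *
go(.6525,.0495,.0236,-84.7);print(sense()['wrist_force'])"
```

```text
at [0.6525 0.049  0.0282] psi -84.32 -> rz 0.0066 d cm [-0.05 -0.    0.46]
[-0.37847221  0.46848653 -0.02988201]
```

arm_command:
  deltas:
    - [0,0,0,0,0,0.15,1]
    - [0,0,0,0,0,0.3,1]
    - [0,0,0,0,0,0.45,1]
    - [0,0,0,0,0,0.48,1]
    - [0,0,0,0,0,0.48,0.65]
    - [0,0,0,0,0,0.48,0.49]
    - [0,0,0,0,0,0.48,0.49]
    - [0,0,0,0,0,0.48,0.49]

```text
time_s: 13.73
tcp_pos: [0.6525, 0.0492, 0.0233]
ee_rot: [[0.099, -0.995, 0.0], [-0.995, -0.099, 0.0], [0.0, -0.0, -1.0]]
wrist_force: [0.3, 0.1, -0.4]
gripper_width: 0.24
gripper_force: 0.0
```

arm_command:
  deltas:
    - [0,0,0,0,0,-0.5,0.49]
    - [0,0,0,0,0,-2,0.49]
    - [0,0,0,0,0,-5,0.49]
    - [0,0,0,0,0,-8,0.3]
    - [0,0,0,0,0,-11,0]
    - [0,0,0,0,0,-11,-0.2]

```text
time_s: 14.23
tcp_pos: [0.6566, 0.0498, 0.1413]
ee_rot: [[0.1, -0.995, 0.014], [-0.995, -0.1, 0.002], [-0.001, -0.014, -1.0]]
wrist_force: [1.2, 0.7, 1.2]
gripper_width: 0.399
gripper_force: 0.0
```

```bash
python3 -c "
from h import *
go(.4865,-.006,.125,-89)"
```

```text
at [0.6566 0.0498 0.1413] psi -84.23 -> rz 0.0832 d cm [ 3.84 17.51  1.39]
```

arm_command:
  deltas:
    - [0,0,0.04,0.8,3.6,0,-0.38]
    - [0,0,0.083,1.6,7.2,0.5,-0.38]
    - [0,0,0.083,2.4,10.8,1,-0.38]
    - [0,0,0.083,3.2,14.4,1.4,-0.38]
    - [0,0,0.083,3.8,17,1.4,-0.38]
    - [0,0,0.083,3.8,17.5,1.4,-0.38]
    - [0,0,0.083,3.8,17.5,1.4,-0.38]
    - [0,0,0.083,3.8,17.5,1.4,-0.38]

```text
time_s: 14.9
tcp_pos: [0.4834, -0.0056, 0.1202]
ee_rot: [[0.017, -1.0, 0.003], [-1.0, -0.017, 0.0], [-0.0, -0.003, -1.0]]
wrist_force: [0.4, 1.5, -1.3]
gripper_width: 0.686
gripper_force: 0.0
```

```bash
python3 -c "
from h import *
go(.4865,-.006,.033,-89)
a=cam('side');u,v=map(int,proj(a,[.4865,-.006,.032])[0]);print(u,v)
im2=cv2.resize(a['pixels'][v-60:v+40,u-50:u+50],None,fx=3.5,fy=3.5,interpolation=cv2.INTER_CUBIC)
t=cam('top');u,v=map(int,proj(t,[.671,.0,.01])[0])
i3=cv2.resize(t['pixels'][v-50:v+50,u-60:u+60],None,fx=3.5,fy=3.5,interpolation=cv2.INTER_CUBIC)
cv2.imwrite('pics/s4.png',np.hstack([im2,i3]))"
```

```text
at [ 0.4834 -0.0056  0.1202] psi -89.05 -> rz -0.0008 d cm [ 0.05 -0.29  8.72]
243 195
```

View pics/s4.png

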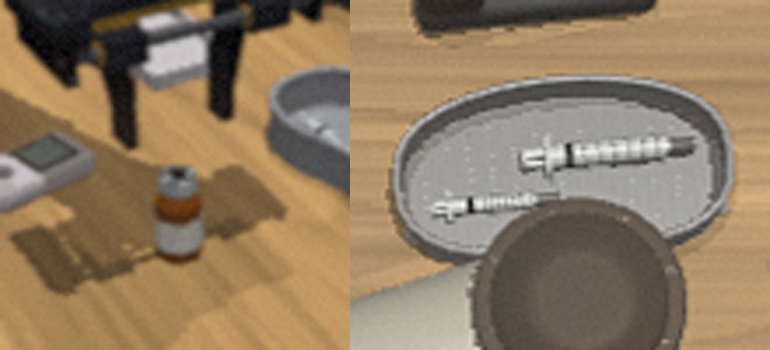

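Both syringes lie flat in the dish, apart from each other. The fingers straddle the tall vial, which is at (178,215) where I predicted (175,210).

arm_command:
  deltas:
    - [0,0,0,0,-0.2,2,-0.38]
    - [0,0,0,0,-0.25,4,-0.38]
    - [0,0,0,0,-0.25,6,-0.38]
    - [0,0,0,0,-0.25,7.6,-0.38]
    - [0,0,0,0,-0.25,8.5,-0.38]
    - [0,0,0,0,-0.25,8.7,-0.38]
    - [0,0,0,0,-0.25,8.7,-0.38]
    - [0,0,0,0,-0.25,8.7,-0.1]

```text
time_s: 15.67
tcp_pos: [0.4856, -0.0056, 0.0328]
ee_rot: [[0.016, -1.0, 0.001], [-1.0, -0.016, 0.0], [-0.0, -0.001, -1.0]]
wrist_force: [-0.2, 0.5, 0.5]
gripper_width: 0.667
gripper_force: 0.0
```

arm_command:
  deltas:
    - [0,0,0,0,0,0,0.1]
    - [0,0,0,0,0,0,0.2]
    - [0,0,0,0,0,0,0.3]
    - [0,0,0,0,0,0,0.4]
    - [0,0,0,0,0,0,0.6]
    - [0,0,0,0,0,0,1]
    - [0,0,0,0,0,0,1]
    - [0,0,0,0,0,0,1]

```text
time_s: 16.33
tcp_pos: [0.485, -0.0058, 0.0327]
ee_rot: [[0.016, -1.0, 0.001], [-1.0, -0.016, 0.0], [-0.0, -0.001, -1.0]]
wrist_force: [-0.5, 0.5, 5.9]
gripper_width: 0.361
gripper_force: 30.0
```

```bash
python3 -c "
from h import *
go(.61,.242,.12,-89)"
```

```text
at [ 0.485  -0.0058  0.0327] psi -89.07 -> rz -0.0011 d cm [-24.57 -12.91  -8.71]
```

arm_command:
  deltas:
    - [0,0,0,0,0,-0.4,1]
    - [0,0,0,0,0,-1.3,1]
    - [0,0,0,0,0,-2.8,1]
    - [0,0,0,0,0,-4.5,1]
    - [0,0,0,0,0,-6.2,1]
    - [0,0,0,0,0,-7.5,1]
    - [0,0,0,0,0,-8,1]
    - [0,0,0,0,0,-8,1]

```text
time_s: 17.0
tcp_pos: [0.4852, -0.0057, 0.1136]
ee_rot: [[0.016, -1.0, 0.003], [-1.0, -0.016, 0.001], [-0.001, -0.003, -1.0]]
wrist_force: [-0.3, -0.3, -0.2]
gripper_width: 0.355
gripper_force: 30.0
```

arm_command:
  deltas:
    - [0,0,0,-0.8,-0.4,0,1]
    - [0,0,0,-2.5,-1.3,0,1]
    - [0,0,0,-5,-2.6,0,1]
    - [0,0,0,-8,-4.2,0,1]
    - [0,0,0,-11,-5.8,0,1]
    - [0,0,0,-14,-7.4,0,1]
    - [0,0,0,-17,-9,0,1]
    - [0,0,0,-19.5,-10.3,0,1]

```text
time_s: 17.67
tcp_pos: [0.5848, 0.1932, 0.1104]
ee_rot: [[0.017, -1.0, -0.002], [-1.0, -0.017, -0.001], [0.001, 0.002, -1.0]]
wrist_force: [0.5, 0.1, -0.7]
gripper_width: 0.358
gripper_force: 30.0
```

```bash
python3 -c "
from h import *
go(.61,.242,.08,-89)"
```

```text
at [0.5848 0.1932 0.1104] psi -89.03 -> rz -0.0005 d cm [-4.84 -2.6   3.03]
```

arm_command:
  deltas:
    - [0,0,0,-2,-1,0,1]
    - [0,0,0,-3.6,-1.9,0.3,1]
    - [0,0,0,-4.5,-2.4,1,1]
    - [0,0,0,-4.8,-2.6,2,1]
    - [0,0,0,-4.8,-2.6,2.7,1]
    - [0,0,0,-4.8,-2.6,3,1]
    - [0,0,0,-4.8,-2.6,3,1]
    - [0,0,0,-4.8,-2.6,3,1]

```text
time_s: 18.33
tcp_pos: [0.6093, 0.2381, 0.082]
ee_rot: [[0.015, -1.0, -0.001], [-1.0, -0.015, -0.001], [0.001, 0.001, -1.0]]
wrist_force: [0.7, 0.5, -0.4]
gripper_width: 0.362
gripper_force: 30.0
```

```bash
python3 -c "
from h import *
go(.6097,.2425,.0362,-89)
a=cam('side');u,v=map(int,proj(a,[.61,.2425,.04])[0])
im2=cv2.resize(a['pixels'][v-50:v+40,u-60:u+60],None,fx=5,fy=5,interpolation=cv2.INTER_CUBIC)
cv2.imwrite('pics/s5.png',im2)"
```

```text
at [0.6093 0.2381 0.082 ] psi -89.14 -> rz -0.0024 d cm [-0.45 -0.05  4.58]
```

View pics/s5.png

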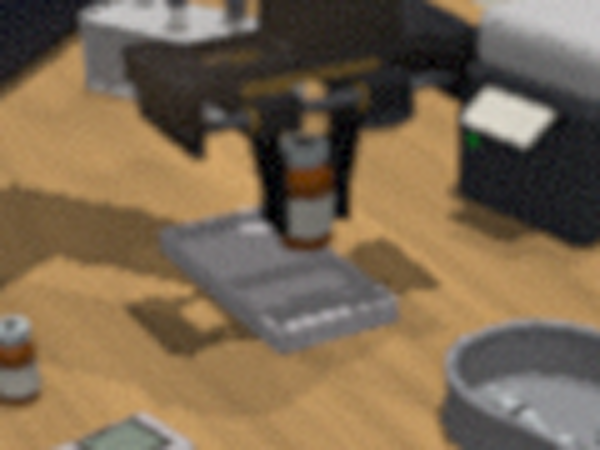

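The vial is held upright above the nearer compartment, and the printer is well clear. I'll lower it.

arm_command:
  deltas:
    - [0,0,0,-0.3,-0.05,0.8,1]
    - [0,0,0,-0.45,-0.05,1.8,1]
    - [0,0,0,-0.45,-0.05,2.8,1]
    - [0,0,0,-0.45,-0.05,3.6,1]
    - [0,0,0,-0.45,-0.05,4.1,1]
    - [0,0,0,-0.45,-0.05,4.35,1]
    - [0,0,0,-0.45,-0.05,4.45,1]
    - [0,0,0,-0.45,-0.05,4.45,1]

```text
time_s: 19.05
tcp_pos: [0.6102, 0.2436, 0.0375]
ee_rot: [[0.016, -1.0, -0.0], [-1.0, -0.016, -0.0], [0.0, 0.0, -1.0]]
wrist_force: [-0.1, -0.1, -0.7]
gripper_width: 0.36
gripper_force: 30.0
```

```bash
python3 -c "
from h import *
go(.6097,.2425,.0358,-89);print(sense()['wrist_force'])"
```

```text
at [0.6102 0.2436 0.0375] psi -89.08 -> rz -0.0014 d cm [0.11 0.05 0.17]
[-0.08640038 -0.11513307 -0.72713152]
```

arm_command:
  deltas:
    - [0,0,0,0,0,0.08,1]
    - [0,0,0,0,0,0.15,1]
    - [0,0,0,0,0,0.18,1]
    - [0,0,0,0,0,0.18,1]
    - [0,0,0,0,0,0.18,0.2]
    - [0,0,0,0,0,0.18,0.1]
    - [0,0,0,0,0,0.18,0]
    - [0,0,0,0,0,0.18,0]

```text
time_s: 19.72
tcp_pos: [0.6103, 0.2437, 0.0362]
ee_rot: [[0.016, -1.0, 0.0], [-1.0, -0.016, 0.0], [-0.0, -0.0, -1.0]]
wrist_force: [-0.8, 1.6, 0.9]
gripper_width: 0.478
gripper_force: 0.0
```

arm_command:
  deltas:
    - [0,0,0,0,0,-0.5,0]
    - [0,0,0,0,0,-2,0]
    - [0,0,0,0,0,-4.5,0]
    - [0,0,0,0,0,-7.5,0]
    - [0,0,0,0,0,-10,0]
    - [0,0,0,0,0,-10,0]

```text
time_s: 20.22
tcp_pos: [0.6135, 0.2452, 0.1432]
ee_rot: [[0.017, -1.0, 0.011], [-1.0, -0.017, 0.005], [-0.005, -0.011, -1.0]]
wrist_force: [1.1, 0.9, 0.3]
gripper_width: 0.497
gripper_force: 0.0
```

```bash
python3 -c "
from h import *
go(.421,.229,.10,-89)"
```

```text
at [0.6135 0.2452 0.1432] psi -89.0 -> rz -0.0 d cm [ 1.31 19.32  4.1 ]
```

arm_command:
  deltas:
    - [0,0,0,0.3,3.5,0,-0.15]
    - [0,0,0,0.6,7.5,0,-0.15]
    - [0,0,0,0.9,11.5,0.5,-0.15]
    - [0,0,0,1.2,15.5,2,-0.15]
    - [0,0,0,1.3,18.5,3.5,-0.15]
    - [0,0,0,1.3,19.3,4,-0.15]
    - [0,0,0,1.3,19.3,4,-0.15]
    - [0,0,0,1.3,19.3,4,-0.15]

```text
time_s: 20.88
tcp_pos: [0.4182, 0.2284, 0.0966]
ee_rot: [[0.018, -1.0, 0.002], [-1.0, -0.018, 0.001], [-0.001, -0.002, -1.0]]
wrist_force: [1.2, 0.4, 0.5]
gripper_width: 0.57
gripper_force: 0.0
```

```bash
python3 -c "
from h import *
go(.421,.229,.0225,-89)
a=cam('side');u,v=map(int,proj(a,[.421,.229,.023])[0]);print(u,v)
im2=cv2.resize(a['pixels'][v-60:v+40,u-40:u+100],None,fx=5,fy=5,interpolation=cv2.INTER_CUBIC)
cv2.imwrite('pics/s6.png',im2)"
```

```text
at [0.4182 0.2284 0.0966] psi -88.99 -> rz 0.0001 d cm [-0.05 -0.27  7.41]
183 162
```

View pics/s6.png

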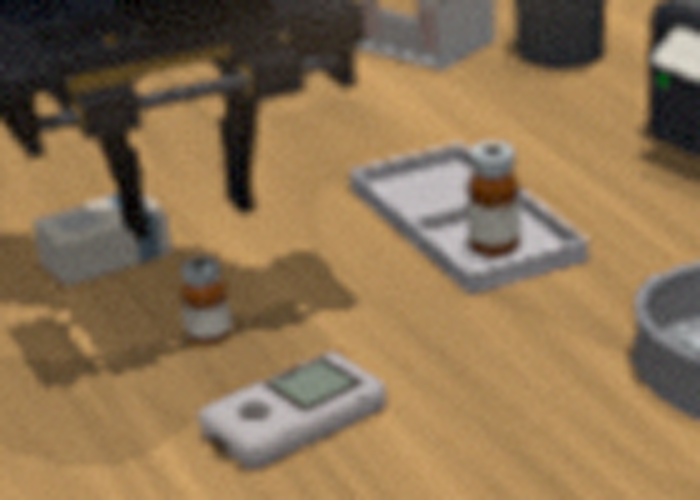

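The tall vial stands in the right compartment at (494,210). The short vial is at (206,300), where I predicted (200,300), and it lies between the fingers.

arm_command:
  deltas:
    - [0,0,0,0,-0.25,1.5,-0.15]
    - [0,0,0,0,-0.25,3.3,-0.15]
    - [0,0,0,0,-0.25,5.2,-0.15]
    - [0,0,0,0,-0.25,6.6,-0.15]
    - [0,0,0,0,-0.25,7.3,-0.15]
    - [0,0,0,0,-0.25,7.4,-0.15]
    - [0,0,0,0,-0.25,7.4,-0.15]
    - [0,0,0,0,-0.25,7.4,0]

```text
time_s: 21.6
tcp_pos: [0.4209, 0.2283, 0.0227]
ee_rot: [[0.016, -1.0, 0.001], [-1.0, -0.016, 0.001], [-0.001, -0.001, -1.0]]
wrist_force: [-0.3, 0.1, 0.4]
gripper_width: 0.548
gripper_force: 0.0
```

arm_command:
  deltas:
    - [0,0,0,0,0,0,0.1]
    - [0,0,0,0,0,0,0.2]
    - [0,0,0,0,0,0,0.3]
    - [0,0,0,0,0,0,0.4]
    - [0,0,0,0,0,0,0.5]
    - [0,0,0,0,0,0,1]
    - [0,0,0,0,0,0,1]
    - [0,0,0,0,0,0,1]

```text
time_s: 22.27
tcp_pos: [0.4201, 0.2279, 0.0223]
ee_rot: [[0.016, -1.0, 0.001], [-1.0, -0.016, 0.0], [-0.0, -0.001, -1.0]]
wrist_force: [-1.4, -0.1, 3.1]
gripper_width: 0.278
gripper_force: 30.0
```

arm_command:
  deltas:
    - [0,0,0,0,0,-0.4,1]
    - [0,0,0,0,0,-1.3,1]
    - [0,0,0,0,0,-2.8,1]
    - [0,0,0,0,0,-4.5,1]
    - [0,0,0,0,0,-6.2,1]
    - [0,0,0,0,0,-7.7,1]
    - [0,0,0,0,0,-8.5,1]
    - [0,0,0,0,0,-8.5,1]

```text
time_s: 22.93
tcp_pos: [0.4207, 0.2284, 0.109]
ee_rot: [[0.016, -1.0, 0.003], [-1.0, -0.016, 0.003], [-0.003, -0.003, -1.0]]
wrist_force: [0.8, 0.1, -1.4]
gripper_width: 0.272
gripper_force: 30.0
```

```bash
python3 -c "
from h import *
go(.608,.3215,.11,-89)"
```

```text
at [0.4207 0.2284 0.109 ] psi -89.06 -> rz -0.0011 d cm [-9.000e+00 -1.888e+01 -1.000e-02]
```

arm_command:
  deltas:
    - [0,0,0,-0.5,-0.8,0,1]
    - [0,0,0,-2,-3,0,1]
    - [0,0,0,-4,-6,0,1]
    - [0,0,0,-6,-9,0,1]
    - [0,0,0,-7.8,-12,0,1]
    - [0,0,0,-8.8,-15,0,1]
    - [0,0,0,-9,-17.5,0,1]
    - [0,0,0,-9,-18.8,0,1]

```text
time_s: 23.6
tcp_pos: [0.609, 0.3213, 0.1041]
ee_rot: [[0.016, -1.0, -0.001], [-1.0, -0.016, -0.002], [0.002, 0.001, -1.0]]
wrist_force: [0.1, 0.7, 0.2]
gripper_width: 0.276
gripper_force: 30.0
```

arm_command:
  deltas:
    - [0,0,0,0,0,0,1]
    - [0,0,0,0,0,0,1]
    - [0,0,0,0,0,0,1]

```text
time_s: 23.85
tcp_pos: [0.6055, 0.3201, 0.1054]
ee_rot: [[0.016, -1.0, -0.003], [-1.0, -0.016, -0.002], [0.002, 0.003, -1.0]]
wrist_force: [-0.0, -0.2, -0.3]
gripper_width: 0.275
gripper_force: 30.0
```

```bash
python3 -c "
from h import *
go(.608,.3215,.0265,-89)"
```

```text
at [0.6055 0.3201 0.1054] psi -89.1 -> rz -0.0017 d cm [-0.15 -0.27  7.89]
```

arm_command:
  deltas:
    - [0,0,0,-0.1,-0.15,1.3,1]
    - [0,0,0,-0.1,-0.25,2.8,1]
    - [0,0,0,-0.1,-0.25,4.4,1]
    - [0,0,0,-0.1,-0.25,5.8,1]
    - [0,0,0,-0.1,-0.25,6.9,1]
    - [0,0,0,-0.1,-0.25,7.5,1]
    - [0,0,0,-0.1,-0.25,7.7,1]
    - [0,0,0,-0.1,-0.25,7.7,1]

```text
time_s: 24.52
tcp_pos: [0.6086, 0.3217, 0.0295]
ee_rot: [[0.016, -1.0, -0.0], [-1.0, -0.016, -0.001], [0.001, 0.0, -1.0]]
wrist_force: [-0.1, 0.8, 0.5]
gripper_width: 0.278
gripper_force: 30.0
```

```bash
python3 -c "
from h import *
go(.608,.3215,.0253,-89);print(sense()['wrist_force'])"
```

```text
at [0.6086 0.3217 0.0295] psi -89.06 -> rz -0.0011 d cm [0.01 0.06 0.42]
[-0.07076179  0.79371498  0.49199233]
```

arm_command:
  deltas:
    - [0,0,0,0,0.05,0.15,1]
    - [0,0,0,0,0.05,0.3,1]
    - [0,0,0,0,0.05,0.4,1]
    - [0,0,0,0,0.05,0.42,1]
    - [0,0,0,0,0.05,0.42,0.4]
    - [0,0,0,0,0.05,0.42,0.3]
    - [0,0,0,0,0.05,0.42,0.2]
    - [0,0,0,0,0.05,0.42,0.2]

```text
time_s: 25.18
tcp_pos: [0.6085, 0.3217, 0.026]
ee_rot: [[0.016, -1.0, 0.0], [-1.0, -0.016, 0.0], [-0.0, -0.0, -1.0]]
wrist_force: [-0.3, 0.5, -0.0]
gripper_width: 0.386
gripper_force: 0.0
```

arm_command:
  deltas:
    - [0,0,0,0,0,-0.5,0.2]
    - [0,0,0,0,0,-2,0.2]
    - [0,0,0,0,0,-4.5,0.2]
    - [0,0,0,0,0,-7.5,0.2]
    - [0,0,0,0,0,-10,-0.2]
    - [0,0,0,0,0,-10,-0.5]

```text
time_s: 25.68
tcp_pos: [0.6116, 0.3235, 0.1333]
ee_rot: [[0.017, -1.0, 0.011], [-1.0, -0.017, 0.006], [-0.006, -0.011, -1.0]]
wrist_force: [0.3, 0.9, 0.8]
gripper_width: 0.478
gripper_force: 0.0
```

```bash
python3 -c "
from h import *
go(.401,.349,.10,7)
c=cam('top');S=512/800
q=np.array([(165,347),(197,346),(199,392),(170,397)])*S
c2=c['pixels'][int(330*S):int(410*S),int(145*S):int(220*S)]
cv2.imwrite('pics/s7.png',cv2.resize(c2,None,fx=9,fy=9,interpolation=cv2.INTER_CUBIC))"
```

```text
at [0.6116 0.3235 0.1333] psi -89.0 -> rz -1.6755 d cm [-2.89 21.05  3.12]
```

View pics/s7.png

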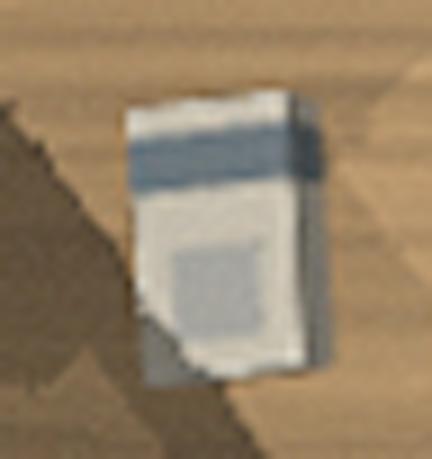

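The carton's top face has corners at (127,108), (288,92), (303,368) and (145,385) in the crop, turned slightly.

```bash
python3 -c "
from h import *
c=cam('top')
P=onplane(c,np.array([(127,108),(288,92),(303,368),(145,385)])/9-.45+[92,211],.028)[:,:2]
e=P[0]-P[3]+P[1]-P[2];psi=np.degrees(np.arctan2(e[1],e[0]));m=P.mean(0)
print((P*1000).round(),m,psi,np.linalg.norm(e)/2,np.linalg.norm(P[0]-P[1]))
go(m[0],m[1],.10,psi)"
```

```text
[[434. 377.]
 [438. 336.]
 [368. 328.]
 [364. 367.]] [0.40080013 0.35205008] 7.246288330478858 0.07042835572950028 0.04095576597334969
at [0.6089 0.3222 0.1279] psi -89.08 -> rz -1.6813 d cm [-3.31 20.77  2.74]
```

arm_command:
  deltas:
    - [0,0,-0.12,-0.4,2.6,0,-0.45]
    - [0,0,-0.24,-0.8,5.2,0,-0.45]
    - [0,0,-0.36,-1.2,7.8,0,-0.45]
    - [0,0,-0.48,-1.6,10.4,0,-0.45]
    - [0,0,-0.6,-2,13,0,-0.45]
    - [0,0,-0.72,-2.4,15.6,0,-0.45]
    - [0,0,-0.84,-2.9,18.2,0,-0.45]
    - [0,0,-0.96,-3.3,20.7,0,-0.45]

```text
time_s: 26.45
tcp_pos: [0.399, 0.3506, 0.1246]
ee_rot: [[0.831, -0.556, -0.002], [-0.556, -0.831, -0.002], [-0.0, 0.003, -1.0]]
wrist_force: [-0.9, 1.1, 0.7]
gripper_width: 0.721
gripper_force: 0.0
```

```bash
python3 -c "
from h import *
go(.4008,.352,.05,7.2)"
```

```text
at [0.399  0.3506 0.1246] psi -33.76 -> rz -0.7148 d cm [ 0.07 -0.23  7.46]
```

arm_command:
  deltas:
    - [0,0,-0.12,0.05,-0.2,1,-0.45]
    - [0,0,-0.24,0.05,-0.2,2,-0.45]
    - [0,0,-0.36,0.05,-0.2,3.5,-0.45]
    - [0,0,-0.48,0.05,-0.2,5,-0.45]
    - [0,0,-0.6,0.05,-0.2,6,-0.45]
    - [0,0,-0.71,0.05,-0.2,6.5,-0.45]
    - [0,0,-0.715,0.05,-0.2,6.5,-0.45]
    - [0,0,-0.715,0.05,-0.2,6.5,-0.45]

```text
time_s: 27.12
tcp_pos: [0.402, 0.352, 0.0598]
ee_rot: [[0.993, 0.117, -0.001], [0.117, -0.993, -0.002], [-0.002, 0.002, -1.0]]
wrist_force: [0.1, 0.2, -0.0]
gripper_width: 0.722
gripper_force: 0.0
```

```bash
python3 -c "
from h import *
go(.4008,.352,.024,7.2)"
```

```text
at [0.402  0.352  0.0598] psi 6.73 -> rz -0.0082 d cm [-0.12 -0.02  3.58]
```

arm_command:
  deltas:
    - [0,0,-0.008,-0.1,0,1,-0.45]
    - [0,0,-0.008,-0.1,0,2,-0.45]
    - [0,0,-0.008,-0.1,0,3,-0.45]
    - [0,0,-0.008,-0.1,0,3.5,-0.45]
    - [0,0,-0.008,-0.1,0,3.5,-0.45]
    - [0,0,-0.008,-0.1,0,3.5,-0.2]
    - [0,0,-0.008,-0.1,0,3.5,0]
    - [0,0,-0.008,-0.1,0,3.5,0.2]

```text
time_s: 27.78
tcp_pos: [0.4017, 0.3529, 0.0262]
ee_rot: [[0.992, 0.128, 0.001], [0.128, -0.992, 0.001], [0.001, -0.001, -1.0]]
wrist_force: [0.2, -0.0, 0.5]
gripper_width: 0.582
gripper_force: 0.0
```

arm_command:
  deltas:
    - [0,0,0,0,0,0,0.5]
    - [0,0,0,0,0,0,1]
    - [0,0,0,0,0,0,1]
    - [0,0,0,0,0,0,1]
    - [0,0,0,0,0,0,1]

```text
time_s: 28.2
tcp_pos: [0.4016, 0.3528, 0.0262]
ee_rot: [[0.992, 0.128, 0.001], [0.128, -0.992, 0.001], [0.001, -0.001, -1.0]]
wrist_force: [0.4, -0.5, 2.2]
gripper_width: 0.456
gripper_force: 30.0
```

arm_command:
  deltas:
    - [0,0,0,0,0,-0.3,1]
    - [0,0,0,0,0,-1.3,1]
    - [0,0,0,0,0,-3.5,1]
    - [0,0,0,0,0,-6.5,1]
    - [0,0,0,0,0,-9.5,1]
    - [0,0,0,0,0,-12,1]
    - [0,0,0,0,0,-13,1]
    - [0,0,0,0,0,-13,1]

```text
time_s: 28.87
tcp_pos: [0.4023, 0.3538, 0.159]
ee_rot: [[0.992, 0.128, 0.004], [0.128, -0.992, 0.006], [0.005, -0.005, -1.0]]
wrist_force: [-0.3, -0.5, -0.5]
gripper_width: 0.456
gripper_force: 30.0
```

```bash
python3 -c "
from h import *
go(.52,.02,.16,7);go(.592,-.328,.15,-4.8)"
```

```text
at [0.4023 0.3538 0.159 ] psi 7.36 -> rz 0.0064 d cm [ 7.39 34.61 -0.24]
at [0.4023 0.3538 0.159 ] psi 7.36 -> rz 0.2123 d cm [10.07 70.05  0.6 ]
```

arm_command:
  deltas:
    - [0,0,0,0.3,1.2,0,1]
    - [0,0,0,0.9,4,0,1]
    - [0,0,0,1.7,8,0,1]
    - [0,0,0,2.5,12,0,1]
    - [0,0,0,3.3,16,0,1]
    - [0,0,0,4.1,20,0,1]
    - [0,0,0,4.9,24,0,1]
    - [0,0,0,5.7,28,0,1]

```text
time_s: 29.53
tcp_pos: [0.4925, 0.0792, 0.1537]
ee_rot: [[0.992, 0.128, -0.004], [0.128, -0.992, -0.002], [-0.004, 0.001, -1.0]]
wrist_force: [0.6, -0.0, -0.2]
gripper_width: 0.455
gripper_force: 30.0
```

arm_command:
  deltas:
    - [0,0,0.05,0.6,4,0,1]
    - [0,0,0.1,1.1,8,0,1]
    - [0,0,0.15,1.7,12,0,1]
    - [0,0,0.2,2.2,16,0,1]
    - [0,0,0.21,2.8,20,0,1]
    - [0,0,0.21,3.3,24,0,1]
    - [0,0,0.21,3.8,28,0,1]
    - [0,0,0.21,4.2,31,0,1]

```text
time_s: 30.2
tcp_pos: [0.5735, -0.2232, 0.1529]
ee_rot: [[0.996, -0.084, -0.005], [-0.084, -0.996, 0.001], [-0.005, -0.0, -1.0]]
wrist_force: [0.3, 0.2, -1.4]
gripper_width: 0.456
gripper_force: 30.0
```

```bash
python3 -c "
from h import *
go(.592,-.328,.10,-4.8)"
```

```text
at [ 0.5735 -0.2232  0.1529] psi -4.82 -> rz -0.0003 d cm [ 2.75 10.29  5.27]
```

arm_command:
  deltas:
    - [0,0,0,0.9,3.4,0,1]
    - [0,0,0,1.8,6.8,0,1]
    - [0,0,0,2.5,9.2,0.3,1]
    - [0,0,0,2.75,10.3,1.5,1]
    - [0,0,0,2.75,10.3,3,1]
    - [0,0,0,2.75,10.3,4,1]
    - [0,0,0,2.75,10.3,4.2,1]
    - [0,0,0,2.75,10.3,4.2,1]

```text
time_s: 30.87
tcp_pos: [0.5927, -0.3239, 0.1114]
ee_rot: [[0.997, -0.081, -0.005], [-0.081, -0.997, 0.001], [-0.005, -0.001, -1.0]]
wrist_force: [0.4, -0.8, 0.6]
gripper_width: 0.46
gripper_force: 30.0
```

```bash
python3 -c "
from h import *
go(.592,-.3284,.0297,-4.8)
a=cam('side');u,v=map(int,proj(a,[.592,-.31,.05])[0]);print(u,v)
cv2.imwrite('pics/s8.png',cv2.resize(a['pixels'][v-70:v+60,u-80:u+80],None,fx=4.5,fy=4.5,interpolation=cv2.INTER_CUBIC))"
```

```text
at [ 0.5927 -0.3239  0.1114] psi -4.65 -> rz 0.0026 d cm [0.   0.47 8.17]
369 253
```

View pics/s8.png

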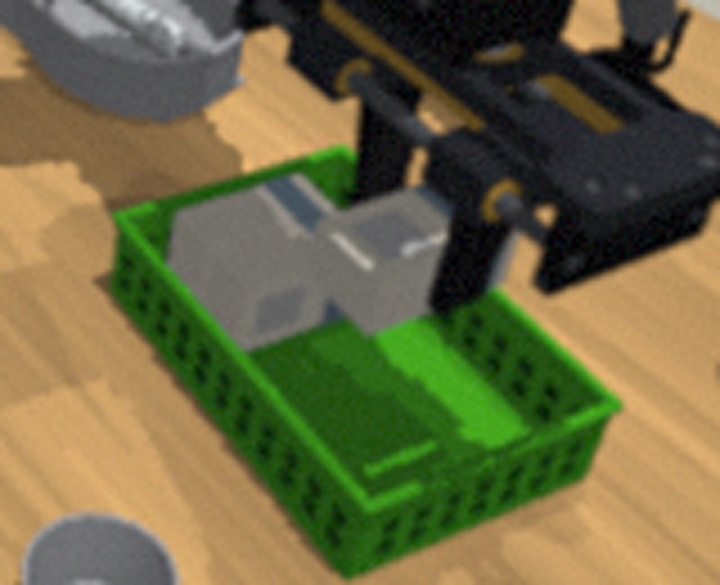

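The carton is held level above the free part of the basket, at (390,260), clear of the fixed cartons. I'll lower it slowly.

arm_command:
  deltas:
    - [0,0,0,0,0.3,1,1]
    - [0,0,0,0,0.47,2.4,1]
    - [0,0,0,0,0.47,4,1]
    - [0,0,0,0,0.47,5.5,1]
    - [0,0,0,0,0.47,6.7,1]
    - [0,0,0,0,0.47,7.4,1]
    - [0,0,0,0,0.47,7.7,1]
    - [0,0,0,0,0.47,7.7,1]

```text
time_s: 31.58
tcp_pos: [0.5936, -0.3294, 0.0363]
ee_rot: [[0.997, -0.081, -0.001], [-0.081, -0.997, 0.0], [-0.001, -0.0, -1.0]]
wrist_force: [-0.9, -0.1, 0.2]
gripper_width: 0.458
gripper_force: 30.0
```

```bash
python3 -c "
from h import *
go(.592,-.3284,.029,-4.8);print(sense()['wrist_force'])"
```

```text
at [ 0.5936 -0.3294  0.0363] psi -4.67 -> rz 0.0023 d cm [-0.17 -0.08  0.73]
[-0.92808336 -0.12651569  0.16269412]
```

arm_command:
  deltas:
    - [0,0,0,0,0,0.25,1]
    - [0,0,0,0,0,0.5,1]
    - [0,0,0,0,0,0.65,1]
    - [0,0,0,0,0,0.72,1]
    - [0,0,0,0,0,0.72,1]
    - [0,0,0,0,0,0.72,1]

```text
time_s: 32.08
tcp_pos: [0.5938, -0.3296, 0.0298]
ee_rot: [[0.997, -0.082, 0.0], [-0.082, -0.997, -0.0], [0.0, 0.0, -1.0]]
wrist_force: [-0.7, -0.1, -0.2]
gripper_width: 0.455
gripper_force: 30.0
```

arm_command:
  deltas:
    - [0,0,0,0,0,0,0]
    - [0,0,0,0,0,0,-0.1]
    - [0,0,0,0,0,0,-0.22]
    - [0,0,0,0,0,0,-0.22]
    - [0,0,0,0,0,0,-0.22]

```text
time_s: 32.5
tcp_pos: [0.5937, -0.3295, 0.0297]
ee_rot: [[0.997, -0.082, 0.0], [-0.082, -0.997, -0.0], [0.0, 0.0, -1.0]]
wrist_force: [1.0, -1.3, -0.5]
gripper_width: 0.602
gripper_force: 0.0
```

arm_command:
  deltas:
    - [0,0,0,0,0,-0.5,-0.22]
    - [0,0,0,0,0,-2,-0.22]
    - [0,0,0,0,0,-5,-0.22]
    - [0,0,0,0,0,-9,-0.22]
    - [0,0,0,0,0,-13,-0.22]
    - [0,0,0,-4,0,-17,-0.22]
    - [0,0,0,-8,0,-17,-0.22]
    - [0,0,0,-12,0,-17,-0.22]

```text
time_s: 33.17
tcp_pos: [0.483, -0.3208, 0.2029]
ee_rot: [[0.997, -0.08, 0.007], [-0.08, -0.997, -0.003], [0.007, 0.002, -1.0]]
wrist_force: [-0.1, -0.4, 0.5]
gripper_width: 0.611
gripper_force: 0.0
```

arm_command:
  deltas:
    - [0,0,0,-3,-2,0,-0.22]
    - [0,0,0,-3,-4,0,-0.22]
    - [0,0,0,-3,-4,0,-0.22]
    - [0,0,0,-3,-4,0,-0.22]

```text
time_s: 33.5
tcp_pos: [0.4557, -0.2778, 0.2005]
ee_rot: [[0.997, -0.08, 0.002], [-0.08, -0.997, -0.001], [0.002, 0.001, -1.0]]
wrist_force: [-0.0, -1.3, 0.6]
gripper_width: 0.609
gripper_force: 0.0
```

```bash
python3 -c "
from h import *
c=cam('top');a=cam('side')
cv2.imwrite('pics/f.png',np.vstack([cv2.resize(c['pixels'][80:280],(760,297)),cv2.resize(a['pixels'][110:335,140:440],(400,300))[:, :] if 0 else cv2.copyMakeBorder(cv2.resize(a['pixels'][110:335,140:440],(400,300)),0,0,0,360,0)]))"
```

```text
(no output)
```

View pics/f.png

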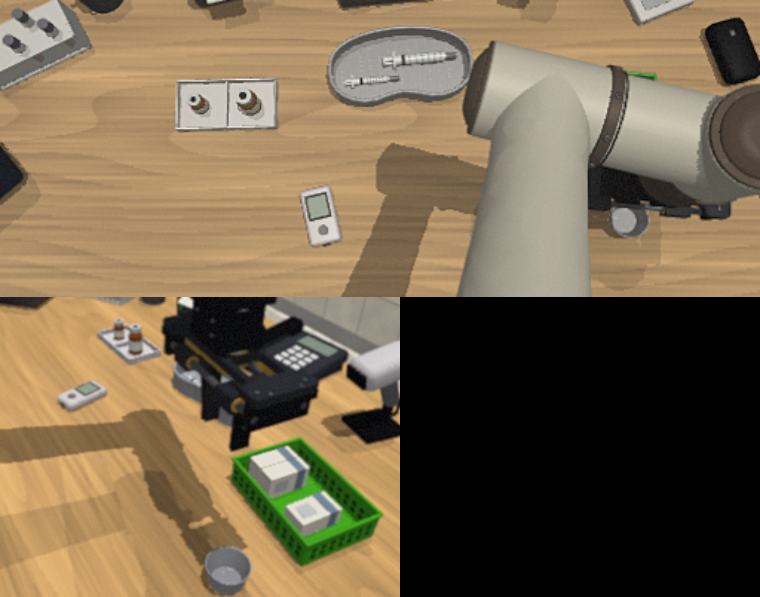

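Everything is in place. Both syringes lie flat in the dish and both vials stand upright, one in each compartment (200,103 and 248,103). The carton lies flat in the basket at (315,512), the cup and meter haven't moved, and the arm is clear.

```bash
python3 -c "
from station import finish_job
print(finish_job())"
```

```text
the job is handed in; nothing more can be done
None
```

The job is done and handed in at about 33.5 s: both syringes lie flat and apart in the dish, both vials stand upright in their own compartments, the carton is flat in the basket, and in the final pictures the cup and meter are where they were.

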